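Refit the knob of the gas ring and hold the tap down

TASK

The knob of the little gas hob was pulled off for cleaning and lies on its side on the counter. Stand it upright on the counter, then take it by its grip from above, turn it so that its D-shaped hole matches the flat of the bare spindle on the hob, and push it fully home on the spindle. Then push the spindle right down against its spring, as for lighting the ring, and finish there: still holding the knob, upright and pressed fully down; leave the sauce cup, the deli pot, the bell and the lemon where they are.

Things in the scene. Friction and masses are not known exactly. Their poses are not given: they have to be found in the camera images.
- knob_center (a point): Centre of the loose knob: a plain black bar 50 mm long (x) by 24 mm wide (y) by 36 mm high (z), 45 g, sides flat and upright. z: the knob's own up, from its open underside to its face. x: along the bar to the end marked by a white line. At the start it lies on a 50 x 36 mm flank, z level and pointing roughly away from the robot, x roughly to the robot's right.
- knob_socket (a point): Middle of the closed inner end of the hole in the knob's underside, on the knob's axis (middle of the bar), 20 mm above the underside; axes as knob_center. The hole is D-shaped, with a metal lining: 15.4 mm across its round, its flat 2.2 mm from the axis on the +x (white line) side, its mouth widened by 2 mm. The knob is solid above the hole.
- spindle_tip (a point): Centre of the top of the bare upright brass spindle on the hob's front strip, 28 mm above the hob's top. D-shaped: 14 mm across its round, flat 1.5 mm from the axis on its +x side, tip tapered. x level, from axis to flat; z up. The knob fits only with its x along this x (0.1 rad play, 0.7 mm clearance). When home, knob_socket is at this point, the underside 8 mm above the hob's top.
- spindle (a joint): How far the spindle is pressed down, m: 0 up, 0.006 at the stop (a home knob's underside is then 2 mm above the hob's top). Its spring takes about 5 N to start and 10 N at the stop. The spindle is too stiff to turn in this job; the way its flat faces differs each time.
- hob: Single-ring table-top gas hob, steel, fixed: 240 mm (x) by 220 mm (y); origin on the counter under its middle, front faces -x. Its top is 54 mm above the counter; the spindle stands 88 mm in front of the middle and 55 mm to the right (-y). The black pan support rises to 92 mm and comes no nearer than 36 mm to the spindle's axis.
- sauce_cup_red: Bystander: lidded sauce cup, 69 mm across, 36 mm high, origin under its centre.
- deli_pot_olive: Bystander: lidded clear deli pot, 73 mm across, 64 mm high, origin under its centre.
- service_bell: Bystander: counter bell, 76 mm across, 54 mm high, origin under its centre.
- lemon_1: Bystander: lemon, 78 x 55 x 56 mm, lying, origin under its centre.
- knob_line_end (a point): Middle of the knob's end face that bears the white line, 25 mm from the knob's axis and half-way up; axes as knob_center.

How it is judged:
On the way, in this order (a step that is already met when the one before it is completed fails the run):
1. the knob stands upright on the counter (angle between knob_center's own z axis and vertical below 0.1 rad and height (world z) of knob_center between 0.015 and 0.021 m), for 0.2 s.
2. the knob is fully home on the spindle, upright (z of knob_socket in the frame of spindle_tip below 0.003 m and horizontal distance between knob_socket and spindle_tip below 0.002 m and x of knob_line_end in the frame of spindle_tip above 0.0235 m and angle between knob_center's own z axis and vertical below 0.12 rad), for 0.1 s.
At the end, for the whole second after the job is handed in: The knob is home on the spindle (hole's inner end within 3 mm in height and 2 mm sideways of the tip, line end on the flat's side, upright within 0.12 rad), the spindle is down more than 4.5 of its 6 mm, and the fingers hold the knob between them (over 3 N, grasp point within 34 mm of its centre) (all of step 2 and value of joint spindle above 0.0045 m and contact force between the fingers and knob above 3 N and distance between the grasp point and knob_center below 0.034 m); the arm keeps its last pose, push and grip.
It fails at once if a bystander is shifted by more than 25 mm (distance of any of sauce_cup_red, deli_pot_olive, service_bell, lemon_1 from where it was at the start of the episode above 0.025 m).
It also fails if it takes over 54 s, if anything falls off the work surface, if the arm or the gripper's body presses on something with over 40 N, if the wrist force passes 120 N, or if a joint passes its speed limit or range.

ROBOT

A 7-joint arm with a two-finger parallel gripper is mounted at the origin on a cart in front of the work surface, level with it; the furniture and walls round the work are solid. World frame = base frame: x ahead of the robot, y to its left, z up, the work surface at z = 0. Lengths are in m, angles in rad, forces in N, time in s.
With the tool pointing down it reaches from about 0.35 to 0.9 m from the base axis. Payload 19.9 kg.
Tool frame: the origin (TCP) lies midway between the tips of the shut fingers; the grasp point (between the pads) lies 19 mm behind it; z points along the fingers, y is the line along which they close (so a half turn about z gives the same grasp; the last joint's range is limited). The gripper opens to 85 mm and grips with 20 to 120 N. Pads are 22 mm wide; open, the fingers measure 114 mm over their backs; the gripper's body (76 mm by 85 mm) begins 54 mm behind the grasp point. The pads swing forward as they close: fully open they stand 13 mm farther back than shut.
Start: joints at [-1.389, 0.417, -0.01, 1.614, 0.005, 1.111, -0.053], TCP at [0.138, 0.61, 0.231] pointing down, gripper open.
Joint ranges: [-2.81, 2.81], [-0.39, 2.02], [-1.27, 1.25], [0.06, 2.57], [-1.19, 4.33], [0.19, 2], [-2.82, 2.82]. Speed limits (rad/s): [1.89, 1.89, 2.39, 2.39, 3.01, 3.01, 3.01].

INTERFACE

Orientations are given as a 3x3 rotation matrix whose columns are the frame's x, y, z axes.
In Python, from workcell import get_state, capture, camera_model, sign_off, cut_out gives the robot as it stands. The module is installed in compiled form; this text tells all that it offers.
- The arm moves only by the shell command python3 -m crank 'ROWS'. ROWS is a JSON object of lists of equal length, an entry for each row: "slide": the shift along the tool's x, y, z in mm, a list of three; "yaw": the turn about the tool's z in rad; "hand": the opening, from 0 (shut) to 1 (fully open). A call has 1 to 5 rows; each row shifts and turns the commanded pose from where the row before left it, along the tool's axes as they then stand; what a row does not reach is not made up. A row lasts 1/10 s, in which the tool goes at most 50 mm and 8.59 degrees, less where a joint would pass 70% of its speed; a pose out of reach is approached as far as the arm can. A call with a gripper value outside its range is refused whole. The fingers move at their own pace and stop on an object; the grip force is fixed at half the most. Time passes only in rows, so rows that do not move let the fingers close. It gives the time, the measured TCP pose, the force, the opening and the grip force at its end, in the units of the state.
- get_state(): the state, without advancing time (a new reading comes with each control period).
- capture(name): name is "side" or "top" or "wrist"; returns (picture, depth): 384x512x3 uint8, red, green, blue; 384x512 float32, m along the optical axis (not along the pixel's ray), 0 where there is no reading.
- camera_model(name): a dict with "mtx" (3x3 intrinsics, pixels), "pose" (4x4, takes a point from camera to world coordinates). Camera axes: x right, y up, looking along -z (the intrinsics and any distortion apply to the point x, -y, -z); pixel columns grow to the right and rows downward; lengths in m; the calibration is good to about 2 mm. A picture is of the moment at which its call begins: read the wrist's pose just before it. camera_model takes no time and is no camera call; for the wrist camera it gives the pose at the moment of the call.
- sign_off(): hands the job in; it is judged then, once.
Trained networks look in the newest picture that a camera, given by its name, has taken for a name from the list of things; names that differ only in an ending like _2 or _b are one class to them, and where a whole thing is asked for, a point or a joint stands for the part that bears it (a point fixed in the world has none). Each returns a list of dicts, best first, with "confidence" (0 to 1); they miss things now and then, are a little off and sometimes report something else, mostly with a low value. They report only what shows in the picture. A call takes as long as a camera call.
- cut_out(camera, target): "region" (384x512 bool, what is visible of it) and "pixel" ([row, column] in pixels, amid what is visible of it).
The state is a dict: "time": time; "qpos": joint angles; "joint_velocities": joint speeds; "joint_torque": joint torques, N m; "position": TCP position; "tcp_rot": TCP orientation; "contact_force": force on the tool from outside, world axes, zero at the start; "torque": the same for the moment, N m; "finger_gap": finger opening in m; "grasp_force": force on a finger pad.
Only numpy, scipy, OpenCV 4.12 (cv2) and the standard library are available. Lean on these libraries where they do the work, as an engineer would, in place of code of your own. Each camera call takes 0.05 s, during which the arm holds its last target. There are 200 camera calls.

## Working session

There is one attempt and no reset: what is moved stays moved. The work goes in short steps, Python scripts to look and compute and a shell command to move; the robot and the scene stay as the last step left them, time stands still between calls to the robot, and variables do not carry over. Pictures are saved under pics/ and viewed, at most 10 in all, crops included, and the job is handed in when it is done.

```bash
mkdir -p pics; cat > h.py <<'E'
import numpy as np, cv2
from workcell import *
def cloud(name):
    rgb,d=capture(name); m=camera_model(name)
    return rgb,d,m
def pts(mask,d,m):
    r,c=np.where(mask&(d>0)); z=d[r,c]; K=m["mtx"]
    x=(c-K[0,2])/K[0,0]*z; y=(r-K[1,2])/K[1,1]*z
    P=np.c_[x,-y,-z,np.ones_like(z)]
    return (m["pose"]@P.T).T[:,:3]
E
python3 - <<'E'
from h import *
s=get_state(); print(s["time"],s["position"],s["tcp_rot"],s["finger_gap"])
ims=[]
for n in ["side","top"]:
    rgb,d,m=cloud(n); cv2.imwrite(f"pics/{n}0.png",rgb[:,:,::-1]); np.savez(f"{n}0.npz",rgb=rgb,d=d,K=m["mtx"],pose=m["pose"])
    print(n,m["pose"][:3,3].round(3),m["mtx"][0,0])
    for t in ["knob_center","spindle","hob","sauce_cup_red","deli_pot_olive","service_bell","lemon_1"]:
        for o in cut_out(n,t)[:2]:
            p=pts(o["region"],d,m)
            print(n,t,round(o["confidence"],2),np.round(o["pixel"]),len(p),np.median(p,0).round(3) if len(p) else "",p.min(0).round(3),p.max(0).round(3))
    ims.append(rgb)
E
python3 -c "
import cv2,numpy as np
a=[cv2.imread(f'pics/{n}0.png') for n in('side','top')]
cv2.imwrite('pics/both.png',cv2.resize(np.hstack(a),(800,300)))"
```

```text
0.0 [0.1380292  0.60921583 0.23067478] [[-9.75287497e-01  2.20939500e-01 -1.90353697e-04]
 [ 2.20939569e-01  9.75286787e-01 -1.17933189e-03]
 [-7.49115521e-05 -1.19224431e-03 -9.99999286e-01]] 0.08531229831857255
side [0.313 1.033 0.454] 359.52672347405803
side knob_center 0.91 [261. 250.] 306 [0.424 0.334 0.022] [ 0.401  0.279 -0.001] [0.453 0.351 0.027]
side knob_center 0.25 [198. 230.] 2958 [0.546 0.032 0.055] [ 0.417 -0.338 -0.001] [0.724 0.081 0.094]
side hob 0.81 [197. 232.] 2947 [0.544 0.032 0.055] [ 0.417 -0.371 -0.001] [0.692 0.081 0.094]
side sauce_cup_red 0.72 [306. 211.] 1062 [0.464 0.517 0.032] [ 0.432  0.432 -0.   ] [0.499 0.542 0.038]
side deli_pot_olive 0.79 [304. 273.] 1553 [0.359 0.505 0.059] [ 0.324  0.362 -0.001] [0.41  0.524 0.066]
side deli_pot_olive 0.74 [181. 282.] 172 [ 0.409 -0.293  0.024] [ 0.378 -0.334  0.003] [ 0.442 -0.275  0.051]
side service_bell 0.65 [169. 247.] 149 [ 0.547 -0.313  0.038] [ 0.516 -0.338  0.013] [ 0.585 -0.3    0.056]
side service_bell 0.64 [264. 254.] 320 [0.425 0.335 0.022] [ 0.401  0.301 -0.001] [0.453 0.351 0.027]
side lemon_1 0.49 [169. 248.] 146 [ 0.548 -0.312  0.038] [ 0.513 -0.33   0.013] [ 0.581 -0.121  0.08 ]
top [0.186 0.077 1.388] 349.1656704471913
top knob_center 0.6 [205. 195.] 140 [0.425 0.318 0.022] [ 0.401  0.292 -0.007] [0.456 0.347 0.031]
top spindle 0.59 [180. 358.] 166 [ 0.55  -0.324  0.048] [ 0.521 -0.353  0.028] [ 0.584 -0.304  0.06 ]
top hob 0.59 [176. 285.] 3346 [ 0.543 -0.044  0.055] [ 0.417 -0.179 -0.008] [0.695 0.079 0.097]
top service_bell 0.57 [216. 354.] 257 [ 0.407 -0.307  0.035] [ 0.377 -0.345 -0.001] [ 0.447 -0.279  0.056]
top lemon_1 0.44 [177. 358.] 173 [ 0.551 -0.325  0.047] [ 0.521 -0.353  0.028] [ 0.589 -0.304  0.06 ]
```

View pics/top0.png

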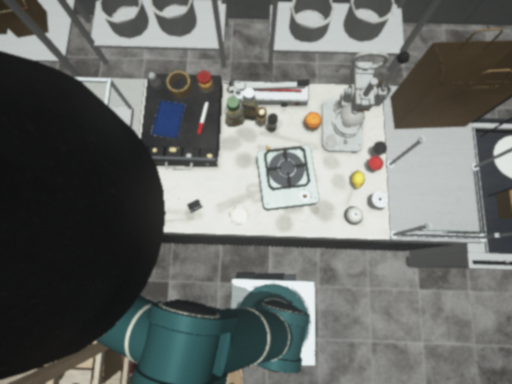

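The top view shows the knob at about (205,195), the hob at (176,288) with its spindle near (197,305), the lemon at (179,357) and the bell at (215,354). I'll move above the knob for a wrist view.

```bash
python3 -m crank '{"slide":[[-40,-28,0],[-40,-28,0],[-40,-28,0],[-40,-28,0]],"yaw":[0,0,0,0],"hand":[1,1,1,1]}' ; python3 -m crank '{"slide":[[-40,-28,0],[-40,-28,0],[-40,-28,0],[-40,-28,0],[0,0,0]],"yaw":[0,0,0,0,0],"hand":[1,1,1,1,1]}'
cat > look.py <<'E'
from h import *
import sys
def look(tag,targets,scale=1.5):
    s=get_state(); print("t",round(s["time"],2),"p",s["position"].round(4) if hasattr(s["position"],"round") else np.round(s["position"],4),"yaw of tool y",np.arctan2(s["tcp_rot"][1][1],s["tcp_rot"][0][1]).round(4),"gap",round(s["finger_gap"],4))
    m=camera_model("wrist"); rgb,d=capture("wrist")
    cv2.imwrite(f"pics/{tag}.png",cv2.resize(rgb[:,:,::-1],None,fx=scale,fy=scale))
    reg={}
    for t in targets:
        for o in cut_out("wrist",t)[:1]:
            p=pts(o["region"],d,m); print(t,round(o["confidence"],2),np.round(o["pixel"]),len(p),np.median(p,0).round(4),p.min(0).round(3),p.max(0).round(3)); reg[t]=o["region"]
    np.savez(tag+".npz",rgb=rgb,d=d,K=m["mtx"],pose=m["pose"],**{"r_"+k:v for k,v in reg.items()})
    return rgb,d,m,reg
if __name__=="__main__": look(sys.argv[1],sys.argv[2:])
E
python3 look.py w1 knob_center
```

```text
time: 1.2
position: [0.2704, 0.4634, 0.2314]
tcp_rot: [[-0.975, 0.221, 0.0], [0.221, 0.975, 0.0], [-0.0, 0.0, -1.0]]
contact_force: [0.9, 0.7, -0.1]
finger_gap: 0.0858
grasp_force: 0.0
time: 1.7
position: [0.4048, 0.3152, 0.2317]
tcp_rot: [[-0.973, 0.229, 0.002], [0.229, 0.973, -0.001], [-0.002, -0.001, -1.0]]
contact_force: [-1.5, 0.3, -0.1]
finger_gap: 0.0854
grasp_force: 0.0
t 1.7 p [0.4048 0.3152 0.2317] yaw of tool y 1.3398 gap 0.0854
knob_center 0.91 [182. 270.] 1483 [0.4255 0.3219 0.0237] [ 0.401  0.29  -0.002] [0.461 0.351 0.027]
```

View pics/w1.png

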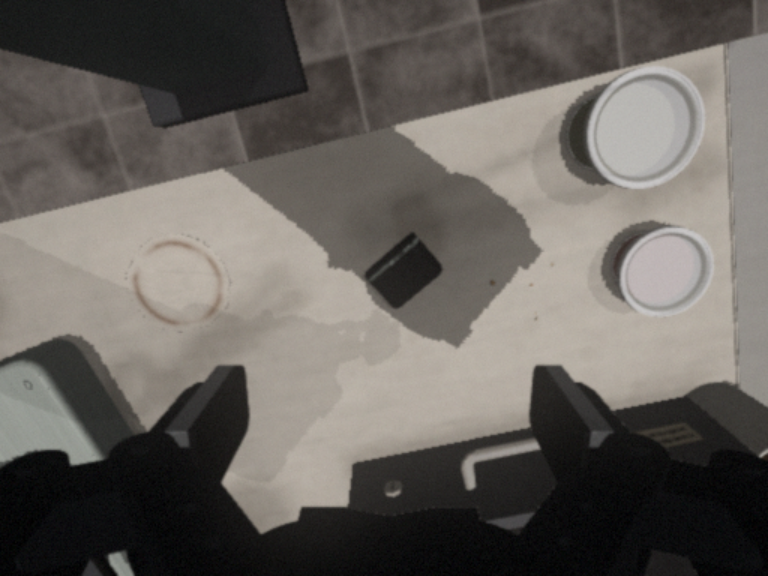

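The wrist view (top toward the robot) shows the knob at about (403,270), rotated some 35° in the image. Its light edge runs from (370,275) to (412,237); the hob is lower left and the cups are at right. Next I fit its rectangle.

```bash
cat > fit.py <<'E'
from h import *
import sys
def fit(tag,lo,hi,key="knob_center"):
    f=np.load(tag+".npz"); m={"mtx":f["K"],"pose":f["pose"]}
    p=pts(f["r_"+key],f["d"],m); q=p[(p[:,2]>lo)&(p[:,2]<hi)]
    (c,(w,h),a)=cv2.minAreaRect((q[:,:2]*1000).astype(np.float32))
    print(len(q),"z",np.median(q[:,2]).round(4),"centre",np.round(c,1),"size",round(w,1),round(h,1),"w-axis deg",round(a,1)); return c,w,h,a
fit(sys.argv[1],float(sys.argv[2]),float(sys.argv[3]))
E
python3 fit.py w1 .02 .03
python3 - <<'E'
from h import *
f=np.load("w1.npz"); rgb=f["rgb"]; cv2.imwrite("pics/w1c.png",cv2.resize(rgb[135:225,220:320,::-1],None,fx=6,fy=6,interpolation=cv2.INTER_CUBIC))
# world of pixels on white line (brightest within region)
g=rgb.max(2).astype(int); r=f["r_knob_center"]; k=cv2.erode(r.astype(np.uint8),np.ones((3,3)))>0
print(np.percentile(g[k],[10,50,90]))
m={"mtx":f["K"],"pose":f["pose"]}; b=k&(g>90); p=pts(b,f["d"],m); print(len(p),p.mean(0),p.min(0),p.max(0))
E
```

```text
1279 z 0.0239 centre [428.2 321.9] size 36.1 48.5 w-axis deg 27.9
[29. 35. 49.]
2 [0.4161205  0.31390807 0.02330441] [0.4156732  0.31322346 0.02324823] [0.4165678  0.31459269 0.0233606 ]
```

View pics/w1c.png

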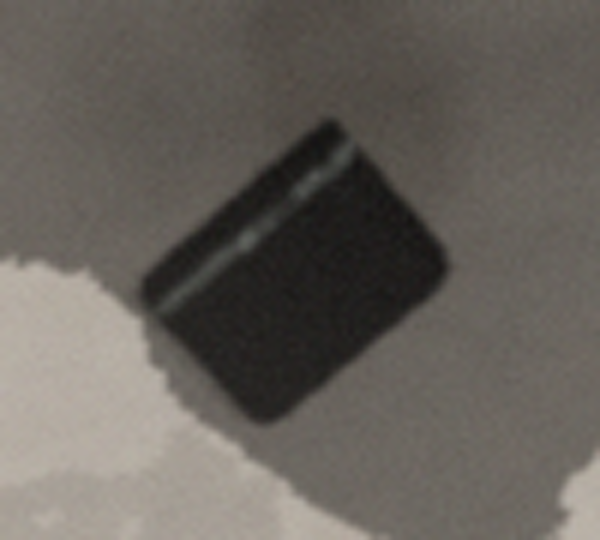

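Top at 23.9 mm and 36 x 48.5 mm, both as given. Turn to the knob's axes and descend halfway.

```bash
python3 -m crank '{"slide":[[0,0,22],[0,0,22],[0,0,22],[0,0,22],[0,0,22]],"yaw":[-0.144,-0.144,-0.144,-0.144,-0.144],"hand":[1,1,1,1,1]}' ; python3 -m crank '{"slide":[[-6,-5,0],[0,0,0]],"yaw":[0,0],"hand":[1,1]}'; python3 look.py w2 knob_center; python3 fit.py w2 .02 .03
```

```text
time: 2.3
position: [0.3997, 0.3216, 0.1205]
tcp_rot: [[-0.875, -0.484, -0.0], [-0.484, 0.875, 0.001], [-0.0, 0.001, -1.0]]
contact_force: [0.5, 0.7, -0.7]
finger_gap: 0.0851
grasp_force: 0.0
time: 2.5
position: [0.4091, 0.3192, 0.1218]
tcp_rot: [[-0.881, -0.473, 0.0], [-0.473, 0.881, -0.0], [-0.0, -0.0, -1.0]]
contact_force: [0.2, -0.3, 0.1]
finger_gap: 0.0854
grasp_force: 0.0
t 2.5 p [0.4091 0.3192 0.1218] yaw of tool y 2.0638 gap 0.0854
knob_center 0.85 [209. 250.] 2921 [0.4239 0.3204 0.0237] [ 0.401  0.291 -0.002] [0.452 0.35  0.026]
2470 z 0.0239 centre [427.5 321.4] size 35.6 48.9 w-axis deg 28.0
```

```bash
python3 -m crank '{"slide":[[1,-7,0],[0,0,40],[0,0,40],[0,0,30],[0,0,8]],"yaw":[0,0,0,0,0],"hand":[1,1,1,1,1]}' ; python3 -m crank '{"slide":[[0,0,1],[0,0,0],[0,0,0],[0,0,0],[0,0,0]],"yaw":[0,0,0,0,0],"hand":[1,0.3,0.3,0.3,0.3]}';  python3 -m crank '{"slide":[[0,0,0],[0,0,0],[0,0,0],[0,0,0],[0,0,0]],"yaw":[0,0,0,0,0],"hand":[0.3,0.3,0.3,0.3,0.3]}'; python3 look.py w3 knob_center; python3 fit.py w3 .02 .03
```

```text
time: 3.1
position: [0.4099, 0.3111, 0.0014]
tcp_rot: [[-0.879, -0.476, -0.002], [-0.476, 0.879, -0.002], [0.003, -0.001, -1.0]]
contact_force: [0.7, 0.6, 0.2]
finger_gap: 0.0854
grasp_force: 0.0
time: 3.6
position: [0.4115, 0.3128, 0.004]
tcp_rot: [[-0.879, -0.477, 0.002], [-0.477, 0.879, 0.001], [-0.002, 0.0, -1.0]]
contact_force: [-4.6, -3.1, 19.4]
finger_gap: 0.0483
grasp_force: 58.7
time: 4.1
position: [0.4115, 0.3128, 0.004]
tcp_rot: [[-0.879, -0.477, 0.002], [-0.477, 0.879, 0.001], [-0.002, 0.0, -1.0]]
contact_force: [-3.7, -2.2, 19.9]
finger_gap: 0.0479
grasp_force: 58.7
t 4.1 p [0.4115 0.3128 0.004 ] yaw of tool y 2.0678 gap 0.0479Traceback (most recent call last):
  File "fit.py", line 8, in <module>
    fit(sys.argv[1],float(sys.argv[2]),float(sys.argv[3]))
    ~~~^^^^^^^^^^^^^^^^^^^^^^^^^^^^^^^^^^^^^^^^^^^^^^^^^^^
  File "fit.py", line 5, in fit
    p=pts(f["r_"+key],f["d"],m); q=p[(p[:,2]>lo)&(p[:,2]<hi)]
          ~^^^^^^^^^^
    raise KeyError(f"{key} is not a file in the archive") from None
KeyError: 'r_knob_center is not a file in the archive'
```

View pics/w3.png

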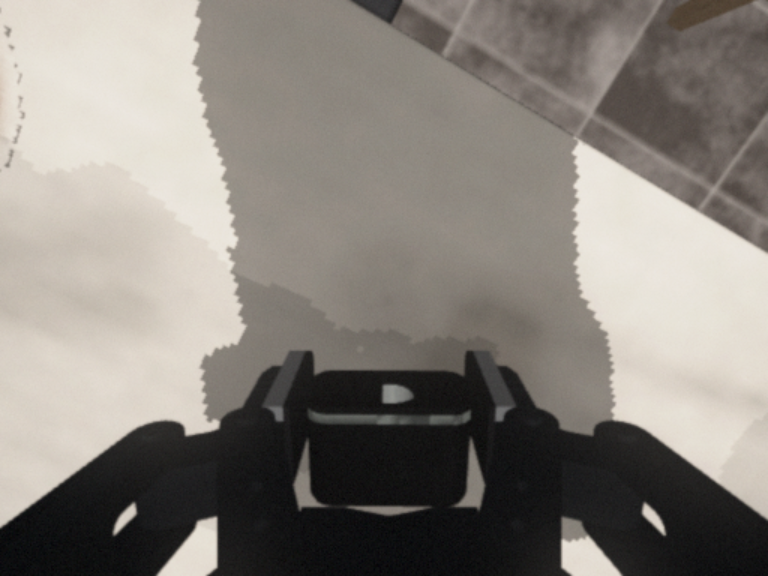

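The D-hole shows in the near (underside) end at (397,393), its flat on the left, so the knob lies as described. The tips press on the counter; I'll regrip a few mm higher and then lift.

```bash
python3 -m crank '{"slide":[[0,0,0],[0,0,-6],[0,0,0],[0,0,0],[0,0,0]],"yaw":[0,0,0,0,0],"hand":[0.75,0.75,0.3,0.3,0.3]}' ; python3 -m crank '{"slide":[[0,0,0],[0,0,-30],[0,0,-40],[0,0,-40],[0,0,0]],"yaw":[0,0,0,0,0],"hand":[0.3,0.3,0.3,0.3,0.3]}'
python3 - <<'E'
from h import *
f=np.load("side0.npz"); 
for n in ["side0","top0"]:
    f=np.load(n+".npz"); m={"mtx":f["K"],"pose":f["pose"]}
    p=pts(f["d"]>0,f["d"],m)
    for nm,lo,hi in (("top",.047,.061),("support",.085,.1)):
        q=p[(p[:,2]>lo)&(p[:,2]<hi)&(p[:,0]>.38)&(p[:,0]<.75)&(p[:,1]>-.22)&(p[:,1]<.13)]
        print(n,nm,len(q),cv2.minAreaRect((q[:,:2]*1000).astype(np.float32)) if len(q)>5 else"",np.median(q[:,2]))
    q=p[(p[:,2]>.07)&(p[:,2]<.09)&(p[:,0]>.38)&(p[:,0]<.48)&(p[:,1]>-.22)&(p[:,1]<.13)]; print("spindle?",q.round(3)[:8])
E
```

```text
time: 4.7
position: [0.4113, 0.3126, 0.0096]
tcp_rot: [[-0.879, -0.477, 0.001], [-0.477, 0.879, 0.001], [-0.001, 0.0, -1.0]]
contact_force: [-5.7, -4.6, 26.4]
finger_gap: 0.0478
grasp_force: 57.2
time: 5.2
position: [0.4127, 0.3137, 0.1231]
tcp_rot: [[-0.879, -0.477, 0.005], [-0.477, 0.879, 0.005], [-0.007, 0.002, -1.0]]
contact_force: [0.2, -0.2, -1.7]
finger_gap: 0.0474
grasp_force: 61.9
side0 top 1404 ((548.5371704101562, -43.13319396972656), (238.80279541015625, 220.41603088378906), 9.152787208557129) 0.05490478514658384
side0 support 117 ((578.6848754882812, -40.0477294921875), (108.74136352539062, 109.34745788574219), 52.22317886352539) 0.09047190737613203
spindle? [[ 0.47  -0.11   0.084]
 [ 0.468 -0.115  0.082]
 [ 0.473 -0.108  0.081]
 [ 0.47  -0.109  0.08 ]
 [ 0.467 -0.108  0.081]
 [ 0.465 -0.12   0.077]
 [ 0.474 -0.109  0.076]
 [ 0.47  -0.111  0.076]]
top0 top 2524 ((549.7872924804688, -46.90971374511719), (240.0066375732422, 220.0445098876953), 8.820101737976074) 0.05385105316489902
top0 support 108 ((593.00927734375, -53.47035217285156), (108.34974670410156, 145.0587158203125), 53.708351135253906) 0.09032644300754489
spindle? [[ 0.472 -0.109  0.085]
 [ 0.472 -0.113  0.082]
 [ 0.473 -0.117  0.08 ]
 [ 0.469 -0.11   0.078]
 [ 0.468 -0.113  0.085]
 [ 0.468 -0.117  0.083]
 [ 0.469 -0.121  0.081]
 [ 0.467 -0.111  0.072]]
```

```bash
python3 -m crank '{"slide":[[22.4,-36.6,0],[22.4,-36.6,0],[22.4,-36.6,0],[22.4,-36.6,0]],"yaw":[0,0,0,0],"hand":[0.3,0.3,0.3,0.3]}' ; python3 -m crank '{"slide":[[22.4,-36.6,0],[22.4,-36.6,0],[22.4,-36.6,0],[22.4,-36.6,0]],"yaw":[0,0,0,0],"hand":[0.3,0.3,0.3,0.3]}';  python3 -m crank '{"slide":[[0,0,10],[0,0,10],[0,0,10],[0,0,0]],"yaw":[0.113,0.113,0.113,0],"hand":[0.3,0.3,0.3,0.3]}'; python3 look.py w4 hob spindle
python3 - <<'E'
from h import *
f=np.load("w4.npz"); m={"mtx":f["K"],"pose":f["pose"]}; p=pts(f["d"]>0,f["d"],m)
s=get_state(); q=(p-s["position"])@np.array(s["tcp_rot"])*1000
q=q[(p[:,2]>.045)&(p[:,2]<.06)&(q[:,0]>-60)]
for a in (-60,-45,45,60):
    k=np.abs(q[:,1]-a)<5; print(a,k.sum(),q[k,0].max() if k.any() else"")
E
```

```text
time: 5.6
position: [0.4013, 0.1392, 0.1182]
tcp_rot: [[-0.879, -0.477, -0.0], [-0.477, 0.879, -0.0], [0.0, -0.0, -1.0]]
contact_force: [0.9, 0.1, -0.5]
finger_gap: 0.0477
grasp_force: 61.9
time: 6.0
position: [0.3925, -0.0322, 0.1184]
tcp_rot: [[-0.879, -0.477, 0.0], [-0.477, 0.879, 0.0], [-0.0, -0.0, -1.0]]
contact_force: [1.6, -0.4, -0.1]
finger_gap: 0.0472
grasp_force: 61.9
time: 6.4
position: [0.3922, -0.0307, 0.0874]
tcp_rot: [[-0.988, -0.155, -0.002], [-0.155, 0.988, -0.0], [0.002, -0.0, -1.0]]
contact_force: [-0.3, -0.3, 0.1]
finger_gap: 0.047
grasp_force: 61.9
t 6.4 p [ 0.3922 -0.0307  0.0874] yaw of tool y 1.7267 gap 0.047
hob 0.77 [282. 126.] 8229 [ 0.4493 -0.1142  0.0531] [ 0.385 -0.168 -0.002] [0.526 0.02  0.161]
spindle 0.53 [348.  86.] 60 [ 0.4679 -0.1173  0.0804] [ 0.408 -0.12   0.077] [ 0.472 -0.085  0.144]
-60 13 -32.984741455809036
-45 0 
45 0 
60 0
```

View pics/w4.png

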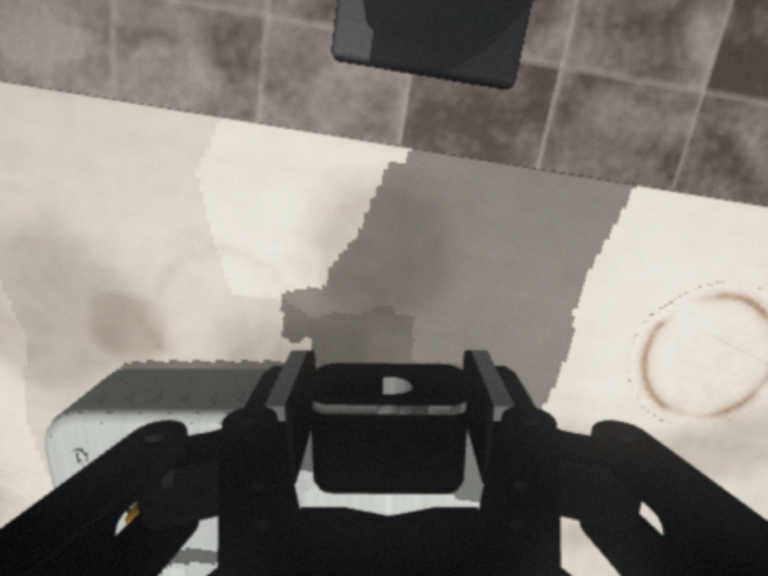

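The knob is held level with its hole toward the robot; the hob's front edge (row ~400) runs parallel, 33 mm ahead of the TCP. I'll lower the face end onto that edge in small steps to swing it up.

```bash
python3 -m crank '{"slide":[[-4,0,20],[0,0,4],[0,0,3],[0,0,3]],"yaw":[0,0,0,0],"hand":[0.3,0.3,0.3,0.3]}'; python3 -m crank '{"slide":[[0,0,3],[0,0,3]],"yaw":[0,0],"hand":[0.3,0.3]}'; python3 look.py w5 knob_center
```

```text
time: 6.95
position: [0.395, -0.0302, 0.0584]
tcp_rot: [[-0.987, -0.158, -0.004], [-0.158, 0.987, 0.0], [0.004, 0.001, -1.0]]
contact_force: [-16.6, -2.0, 14.7]
finger_gap: 0.0473
grasp_force: 64.1
time: 7.15
position: [0.3946, -0.0303, 0.0524]
tcp_rot: [[-0.987, -0.158, -0.004], [-0.158, 0.987, 0.0], [0.004, 0.001, -1.0]]
contact_force: [-16.6, -4.0, 14.8]
finger_gap: 0.0473
grasp_force: 69.7
t 7.15 p [ 0.3946 -0.0303  0.0524] yaw of tool y 1.7296 gap 0.0473
knob_center 0.61 [291. 261.] 8855 [ 0.4078 -0.0284  0.0701] [ 0.389 -0.054 -0.001] [0.447 0.004 0.078]
```

View pics/w5.png

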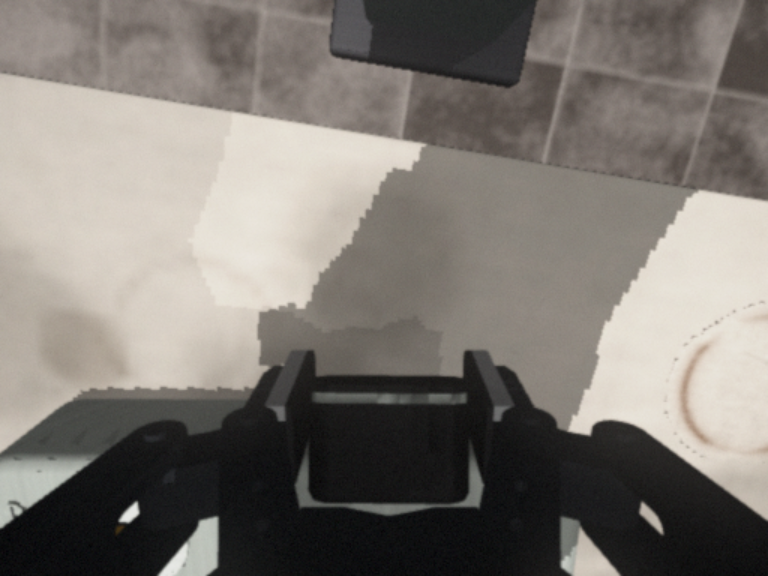

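The underside has turned down and the upper flank faces the camera more squarely: the knob is swinging up at about 22 N. I'll continue and measure the tilt by a plane fit.

```bash
cat > tilt.py <<'E'
from look import *
rgb,d,m,reg=look(sys.argv[1],["knob_center"])
s=get_state(); 
p=pts(d>0,d,m); q=(p-s["position"])@np.array(s["tcp_rot"])*1000
q=q[(np.abs(q[:,1])<15)&(np.abs(q[:,0])<45)&(q[:,2]<15)&(q[:,2]>-45)]
for x in range(-40,30,5):
    k=np.abs(q[:,0]-x)<1.5
    if k.any(): print(x,round(-np.median(q[k,2]),1),end=" | ")
print()
E
python3 -m crank '{"slide":[[0,0,3],[0,0,3],[0,0,3]],"yaw":[0,0,0],"hand":[0.3,0.3,0.3]}';python3 tilt.py w6; python3 -m crank '{"slide":[[-3,0,0],[-3,0,0],[-3,0,0]],"yaw":[0,0,0],"hand":[0.3,0.3,0.3]}'; python3 tilt.py w7
```

```text
time: 7.55
position: [0.395, -0.0302, 0.0436]
tcp_rot: [[-0.987, -0.158, -0.003], [-0.158, 0.987, 0.0], [0.003, 0.001, -1.0]]
contact_force: [-14.1, -1.7, 15.4]
finger_gap: 0.0473
grasp_force: 81.8
t 7.55 p [ 0.395  -0.0302  0.0436] yaw of tool y 1.7295 gap 0.0473
knob_center 0.96 [295. 258.] 9100 [ 0.4063 -0.0288  0.0656] [ 0.388 -0.054  0.042] [0.425 0.003 0.075]
-25 30.4 | -20 28.4 | -15 25.0 | -10 21.6 | -5 18.3 | 0 14.9 | 5 12.3 | 
time: 7.95
position: [0.399, -0.0292, 0.0425]
tcp_rot: [[-0.987, -0.157, -0.013], [-0.157, 0.988, 0.0], [0.013, 0.002, -1.0]]
contact_force: [-50.7, -7.5, 26.2]
finger_gap: 0.0469
grasp_force: 96.6
t 7.95 p [ 0.399  -0.0292  0.0425] yaw of tool y 1.7289 gap 0.0469
knob_center 0.73 [289. 259.] 9544 [ 0.4073 -0.0282  0.0654] [ 0.389 -0.057 -0.001] [0.441 0.002 0.076]
-40 12.0 | -20 31.8 | -15 29.0 | -10 25.1 | -5 21.1 | 0 17.4 | 5 13.6 |
```

```bash
python3 -m crank '{"slide":[[4,0,3],[0,0,4],[0,0,4],[0,0,4],[0,0,3]],"yaw":[0,0,0,0,0],"hand":[0.3,0.3,0.3,0.3,0.3]}';python3 tilt.py w8; python3 -m crank '{"slide":[[-2,0,0],[-2,0,0],[-2,0,0]],"yaw":[0,0,0],"hand":[0.3,0.3,0.3]}'; python3 tilt.py w9
```

```text
time: 8.55
position: [0.3995, -0.0294, 0.0257]
tcp_rot: [[-0.987, -0.158, -0.004], [-0.158, 0.987, 0.001], [0.004, 0.001, -1.0]]
contact_force: [-19.3, -2.0, 23.8]
finger_gap: 0.0475
grasp_force: 124.5
t 8.55 p [ 0.3995 -0.0294  0.0257] yaw of tool y 1.7295 gap 0.0475
knob_center 0.85 [294. 260.] 10389 [ 0.4045 -0.0287  0.0572] [ 0.38  -0.053  0.035] [ 0.425 -0.003  0.106]
-25 35.6 | -20 37.9 | -15 40.3 | -10 40.4 | -5 31.9 | 0 21.8 | 5 12.8 | 
time: 8.95
position: [0.4, -0.0293, 0.0244]
tcp_rot: [[-0.988, -0.157, -0.015], [-0.157, 0.988, 0.0], [0.014, 0.002, -1.0]]
contact_force: [-50.6, -11.9, 28.3]
finger_gap: 0.0471
grasp_force: 132.8
t 8.95 p [ 0.4    -0.0293  0.0244] yaw of tool y 1.7281 gap 0.0471
knob_center 0.61 [294. 259.] 10403 [ 0.4046 -0.0288  0.0567] [ 0.391 -0.053  0.033] [ 0.425 -0.004  0.068]
-25 35.9 | -20 38.0 | -15 39.9 | -10 41.4 | -5 34.5 | 0 23.2 | 5 12.6 |
```

Tilt is now about 20° off upright. I'll carry it to free counter left of the hob and press it down flat.

```bash
python3 -m crank '{"slide":[[25,0,0],[0,45,-10],[0,45,0],[-20,45,0],[-20,45,0]],"yaw":[0,0,0,0,0],"hand":[0.3,0.3,0.3,0.3,0.3]}'; python3 -m crank '{"slide":[[-20,45,0],[0,0,12],[0,0,3],[0,0,3]],"yaw":[0,0,0,0],"hand":[0.3,0.3,0.3,0.3]}';python3 -m crank '{"slide":[[0,0,3],[0,0,0]],"yaw":[0,0],"hand":[0.3,0.3]}'; python3 tilt.py w10
```

```text
time: 9.55
position: [0.3943, 0.1539, 0.0363]
tcp_rot: [[-0.987, -0.158, 0.001], [-0.158, 0.987, 0.001], [-0.001, 0.0, -1.0]]
contact_force: [1.7, -1.0, -0.6]
finger_gap: 0.0473
grasp_force: 123.7
time: 9.95
position: [0.4066, 0.1985, 0.0174]
tcp_rot: [[-0.988, -0.157, -0.001], [-0.157, 0.988, -0.001], [0.001, -0.001, -1.0]]
contact_force: [0.1, 0.1, -0.3]
finger_gap: 0.0475
grasp_force: 123.7
time: 10.15
position: [0.4069, 0.1985, 0.0143]
tcp_rot: [[-0.988, -0.156, -0.0], [-0.156, 0.988, -0.0], [0.0, -0.0, -1.0]]
contact_force: [0.6, -0.5, -0.9]
finger_gap: 0.0468
grasp_force: 123.7
t 10.15 p [0.4069 0.1985 0.0143] yaw of tool y 1.7277 gap 0.0468
knob_center 0.69 [295. 258.] 10504 [0.4116 0.1993 0.0461] [ 0.387  0.175 -0.001] [0.432 0.226 0.095]
-25 35.0 | -20 37.4 | -15 39.8 | -10 40.6 | -5 32.2 | 0 21.8 | 5 12.1 | 10 -14.3 | 15 -14.4 | 20 -14.5 | 25 -14.4 |
```

```bash
python3 -m crank '{"slide":[[0,0,8],[0,0,2],[0,0,1],[0,0,1]],"yaw":[0,0,0,0],"hand":[0.3,0.3,0.3,0.3]}'; python3 tilt.py w11
```

```text
time: 10.65
position: [0.4068, 0.1994, 0.0021]
tcp_rot: [[-0.988, -0.157, -0.0], [-0.157, 0.988, -0.0], [0.0, -0.0, -1.0]]
contact_force: [0.2, 0.5, -0.4]
finger_gap: 0.0474
grasp_force: 123.7
t 10.65 p [0.4068 0.1994 0.0021] yaw of tool y 1.7289 gap 0.0474
knob_center 0.77 [293. 260.] 10445 [0.4115 0.2001 0.0338] [0.387 0.175 0.01 ] [0.431 0.226 0.082]
-25 35.4 | -20 37.6 | -15 40.0 | -10 40.5 | -5 32.5 | 0 21.7 | 5 11.6 | 10 -2.3 | 15 -2.3 | 20 -2.2 | 25 -2.3 |
```

```bash
python3 -m crank '{"slide":[[0,0,2],[0,0,2],[0,0,1]],"yaw":[0,0,0],"hand":[0.3,0.3,0.3]}'; python3 tilt.py w12
```

```text
time: 11.05
position: [0.407, 0.1996, -0.001]
tcp_rot: [[-0.988, -0.157, -0.0], [-0.157, 0.988, 0.001], [-0.0, 0.001, -1.0]]
contact_force: [-25.0, -9.9, 90.8]
finger_gap: 0.0475
grasp_force: 135.6
t 11.05 p [ 0.407   0.1996 -0.001 ] yaw of tool y 1.7287 gap 0.0475
knob_center 0.84 [294. 260.] 10301 [0.4115 0.2003 0.0311] [0.387 0.176 0.008] [0.431 0.226 0.079]
-25 35.3 | -20 37.9 | -15 40.1 | -10 41.1 | -5 33.3 | 0 22.9 | 5 11.5 | 10 0.9 | 15 0.9 | 20 0.8 | 25 0.8 |
```

```bash
python3 -m crank '{"slide":[[0,0,-3],[0,0,0],[0,0,0],[0,0,0],[0,0,0]],"yaw":[0,0,0,0,0],"hand":[0.3,1,1,1,1]}'; python3 tilt.py w13
```

```text
time: 11.65
position: [0.4068, 0.1993, 0.0001]
tcp_rot: [[-0.988, -0.158, -0.0], [-0.158, 0.988, -0.0], [0.0, -0.0, -1.0]]
contact_force: [-0.3, 0.3, 0.3]
finger_gap: 0.0856
grasp_force: 0.0
t 11.65 p [4.068e-01 1.993e-01 1.000e-04] yaw of tool y 1.729 gap 0.0856
knob_center 0.59 [279. 261.] 10212 [0.4023 0.199  0.0352] [ 0.395  0.174 -0.001] [0.424 0.227 0.038]
-15 35.0 | -10 35.8 | -5 35.8 | 0 35.9 | 5 35.8 | 10 17.2 | 15 -0.2 | 20 -0.2 | 25 -0.2 |
```

View pics/w13.png

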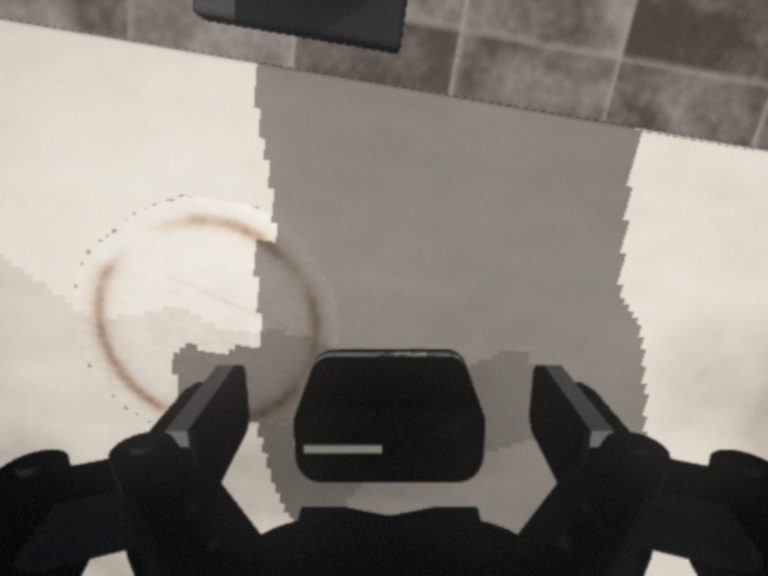

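The knob stands flat: its face is level, 36 mm above the counter, with the white line at left (-y) at (343,449). I'll rise and measure it from above, then look at the spindle from the same relative height and yaw.

```bash
python3 -m crank '{"slide":[[0,0,-40],[0,0,-45],[0,0,-45],[0,0,-45],[0,0,0]],"yaw":[0,0,0,0,0],"hand":[1,1,1,1,1]}'; python3 look.py k1 knob_center; python3 fit.py k1 .033 .04
```

```text
time: 12.25
position: [0.409, 0.2006, 0.1803]
tcp_rot: [[-0.988, -0.157, 0.006], [-0.157, 0.988, 0.005], [-0.007, 0.004, -1.0]]
contact_force: [-0.2, -0.7, -1.1]
finger_gap: 0.0853
grasp_force: 0.0
t 12.25 p [0.409  0.2006 0.1803] yaw of tool y 1.7289 gap 0.0853
knob_center 0.75 [267. 506.] 427 [0.4698 0.4824 0.0127] [0.449 0.474 0.001] [0.488 0.491 0.034]
6 z 0.0336 centre [479.6 477. ] size 8.6 0.5 w-axis deg 24.0
```

```bash
python3 - <<'E'
from h import *
f=np.load("k1.npz"); m={"mtx":f["K"],"pose":f["pose"]}; p=pts(f["d"]>0,f["d"],m)
q=p[(p[:,2]>.032)&(p[:,2]<.041)&(np.hypot(p[:,0]-.41,p[:,1]-.2)<.04)]
print(len(q),np.median(q[:,2]),cv2.minAreaRect((q[:,:2]*1000).astype(np.float32)))
E
python3 -m crank '{"slide":[[-1.4,-40,-6],[-1.4,-40,-6],[-1.4,-40,-6],[-1.4,-40,-6]],"yaw":[0,0,0,0],"hand":[1,1,1,1]}'; python3 -m crank '{"slide":[[-1.4,-40,-6],[-1.4,-40,-6],[-1.4,-40,-6],[-1.4,-40,-6],[0,0,0]],"yaw":[0,0,0,0,0],"hand":[1,1,1,1,1]}'; python3 look.py s1 spindle
python3 - <<'E'
from h import *
f=np.load("s1.npz"); m={"mtx":f["K"],"pose":f["pose"]}; d=f["d"]; p=pts(d>0,d,m)
q=p[(p[:,2]>.074)&(p[:,2]<.09)&(np.hypot(p[:,0]-.47,p[:,1]+.113)<.015)]; print(len(q),q.mean(0),q.min(0),q.max(0),np.percentile(q[:,2],[10,50,90]))
c=q.mean(0); K=f["K"]; w=np.linalg.inv(f["pose"])@np.r_[c,1]; u=int(K[0,2]-K[0,0]*w[0]/w[2]); v=int(K[1,2]+K[1,1]*w[1]/w[2]); print(u,v)
cv2.imwrite("pics/s1c.png",cv2.resize(f["rgb"][max(0,v-40):v+40,max(0,u-50):u+50,::-1],None,fx=8,fy=7.5,interpolation=cv2.INTER_CUBIC)[:600])
E
```

```text
1292 0.03584817193244014 ((409.9099426269531, 199.69876098632812), (24.10735321044922, 49.694786071777344), 9.11110782623291)
time: 12.75
position: [0.437, 0.0407, 0.1983]
tcp_rot: [[-0.987, -0.158, -0.002], [-0.158, 0.987, -0.001], [0.002, -0.001, -1.0]]
contact_force: [0.7, 0.5, 0.7]
finger_gap: 0.0854
grasp_force: 0.0
time: 13.25
position: [0.4682, -0.1196, 0.2228]
tcp_rot: [[-0.988, -0.152, -0.001], [-0.152, 0.988, -0.002], [0.001, -0.002, -1.0]]
contact_force: [-0.6, 1.5, -0.8]
finger_gap: 0.0856
grasp_force: 0.0
t 13.25 p [ 0.4682 -0.1196  0.2228] yaw of tool y 1.7231 gap 0.0856
spindle 0.71 [182. 263.] 196 [ 0.4691 -0.1138  0.0795] [ 0.466 -0.12   0.054] [ 0.481 -0.105  0.084]
128 [ 0.46997371 -0.11300014  0.08036225] [ 0.46607298 -0.11973563  0.07442211] [ 0.47555151 -0.10624491  0.08381329] [0.0781619  0.08085154 0.08229977]
266 182
```

View pics/s1c.png

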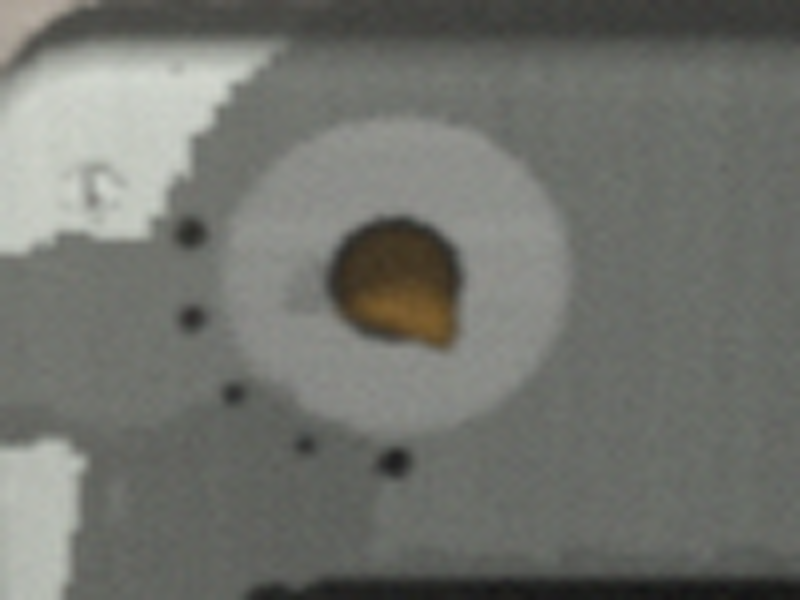

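The crop shows the brass spindle at about (395,280) with a corner at lower right (450,345). The flat's direction is unclear in colour, so I'll check the height map.

```bash
python3 - <<'E'
from h import *
f=np.load("s1.npz"); m={"mtx":f["K"],"pose":f["pose"]}; d=f["d"]
print(f["pose"].round(3))
z=np.full(d.shape,np.nan); k=d>0; P=pts(k,d,m); z[k]=P[:,2]
np.set_printoptions(linewidth=220)
print((z[168:200,252:282]*1000).round(0).astype(int))
E
```

```text
[[-0.151 -0.95  -0.273  0.399]
 [ 0.988 -0.146 -0.041 -0.13 ]
 [-0.001 -0.276  0.961  0.365]
 [ 0.     0.     0.     1.   ]]
[[                  55                   56                   56                   56                   56                   55                   57                   56                   54                   56
                    57                   55                   57                   55                   56                   55                   54                   57                   57                   57
                    55                   54                   57                   55                   56                   55                   56                   56                   56                   57]
 [                  56                   55                   54                   55                   55                   56                   55                   56                   55                   55
                    56                   56                   56                   57                   54                   5
[... 18769 characters left out ...]
4]
 [                  55                   55                   55                   54                   54                   55                   54                   54                   56                   55
                    55                   56                   54                   56                   57                   55                   56                   56                   55                   53
                    54                   54                   55                   55                   55                   54                   54                   54                   54                   54]]<stdin>:6: RuntimeWarning: invalid value encountered in cast
```

The height map is clear: tip at 82 mm, the flat facing image-down-left (about world +x, -10°). One closer look, with a D fitted by least squares.

```bash
python3 -m crank '{"slide":[[0,6,35],[0,0,35],[0,0,0]],"yaw":[0,0,0],"hand":[1,1,1]}'; python3 look.py s2 spindle; cat > dfit.py <<'E'
from h import *
from scipy.optimize import least_squares
for n in ("s1","s2"):
    f=np.load(n+".npz"); m={"mtx":f["K"],"pose":f["pose"]}; d=f["d"]; k=d>0
    z=np.zeros(d.shape); P=pts(k,d,m); z[k]=P[:,2]
    XY=np.zeros(d.shape+(2,)); XY[k]=P[:,:2]
    msk=(z>.0785)&(z<.087)&(np.hypot(XY[...,0]-.47,XY[...,1]+.113)<.013)
    msk=cv2.morphologyEx(msk.astype(np.uint8),cv2.MORPH_CLOSE,np.ones((3,3)))
    cn=max(cv2.findContours(msk,cv2.RETR_EXTERNAL,cv2.CHAIN_APPROX_NONE)[0],key=len)[:,0,:].astype(float)
    # contour pixels to the plane z=.082
    K=m["mtx"]; T=m["pose"]; ray=np.c_[(cn[:,0]-K[0,2])/K[0,0],-(cn[:,1]-K[1,2])/K[1,1],-np.ones(len(cn))]@T[:3,:3].T
    B=(T[:3,3]+ray*((.0815-T[2,3])/ray[:,2])[:,None])[:,:2]*1000
    def res(v):
        q=B-v[:2]; return np.maximum(np.hypot(*q.T)-v[3],q@[np.cos(v[2]),np.sin(v[2])]-v[4])
    s=min((least_squares(res,[470,-113,a,6.5,1.3],loss="soft_l1",f_scale=.3) for a in np.arange(-3,3,.5)),key=lambda s:s.cost)
    print(n,len(B),s.x.round(2),"deg",np.degrees(s.x[2]).round(1),"rms",np.sqrt(np.mean(res(s.x)**2)).round(2))
E
python3 dfit.py; python3 -c "
from workcell import *;print(get_state()['qpos'])"
```

```text
time: 13.65
position: [0.4648, -0.1074, 0.1495]
tcp_rot: [[-0.987, -0.159, -0.007], [-0.159, 0.987, 0.0], [0.007, 0.001, -1.0]]
contact_force: [0.1, -0.3, 1.1]
finger_gap: 0.0854
grasp_force: 0.0
t 13.65 p [ 0.4648 -0.1074  0.1495] yaw of tool y 1.7306 gap 0.0854
spindle 0.6 [209. 248.] 334 [ 0.4683 -0.1133  0.0789] [ 0.466 -0.12   0.056] [ 0.474 -0.106  0.084]
s1 36 [ 4.7228e+02 -1.1331e+02 -1.7000e-01  6.6000e+00  1.1200e+00] deg -9.6 rms 0.27
s2 47 [ 4.7205e+02 -1.1340e+02 -1.6000e-01  6.5900e+00  1.1500e+00] deg -8.9 rms 0.2
[-0.30533543  0.28961243  0.54496163  2.05497054 -0.19755773  0.84867308
  2.08239407]
```

Both fits agree: spindle axis (472.1,-113.4), flat at -9°. Back to the knob, centring it by squeezing its ends before regrasping across the flanks.

```bash
python3 -m crank '{"slide":[[0.7,39,0],[0.7,39,0],[0.7,39,0],[0.7,39,0]],"yaw":[0,0,0,0],"hand":[1,1,1,1]}'; python3 -m crank '{"slide":[[0.7,39,0],[0.7,39,0],[0.7,39,0],[0.7,39,0],[0,0,30]],"yaw":[0,0,0,0,0],"hand":[1,1,1,1,1]}'; python3 -m crank '{"slide":[[0,0,0]],"yaw":[0],"hand":[1]}'
```

```text
time: 14.15
position: [0.4404, 0.0465, 0.1552]
tcp_rot: [[-0.987, -0.158, 0.002], [-0.158, 0.988, 0.001], [-0.003, 0.0, -1.0]]
contact_force: [0.9, 1.1, -0.0]
finger_gap: 0.0853
grasp_force: 0.0
time: 14.65
position: [0.4141, 0.2048, 0.1271]
tcp_rot: [[-0.986, -0.164, 0.006], [-0.164, 0.986, 0.006], [-0.007, 0.005, -1.0]]
contact_force: [1.0, -0.4, -1.1]
finger_gap: 0.0855
grasp_force: 0.0
time: 14.75
position: [0.4118, 0.199, 0.1227]
tcp_rot: [[-0.987, -0.16, -0.001], [-0.16, 0.987, -0.001], [0.001, -0.001, -1.0]]
contact_force: [0.1, -0.8, 1.1]
finger_gap: 0.0853
grasp_force: 0.0
```

```bash
python3 -m crank '{"slide":[[2,1,40],[0,0,40],[0,0,31],[0,0,0],[0,0,0]],"yaw":[0,0,0,0,0],"hand":[1,1,1,1,0.3]}'; python3 -m crank '{"slide":[[0,0,0],[0,0,0],[0,0,0]],"yaw":[0,0,0],"hand":[0.3,0.3,0.3]}';  python3 -m crank '{"slide":[[0,0,0],[0,0,0],[0,0,0]],"yaw":[0,0,0],"hand":[1,1,1]}'; python3 -m crank '{"slide":[[0,0,-40],[0,0,-40],[0,0,-40],[0,0,0]],"yaw":[0,0,0,0],"hand":[1,1,1,1]}'; python3 look.py k2; python3 - <<'E'
from h import *
f=np.load("k2.npz"); m={"mtx":f["K"],"pose":f["pose"]}; p=pts(f["d"]>0,f["d"],m)
q=p[(p[:,2]>.032)&(p[:,2]<.041)&(np.hypot(p[:,0]-.41,p[:,1]-.2)<.04)]
print(len(q),np.median(q[:,2]),cv2.minAreaRect((q[:,:2]*1000).astype(np.float32)))
E
```

```text
time: 15.25
position: [0.4115, 0.1988, 0.014]
tcp_rot: [[-0.988, -0.156, 0.001], [-0.156, 0.988, 0.0], [-0.001, 0.0, -1.0]]
contact_force: [-0.9, 0.1, 1.1]
finger_gap: 0.0735
grasp_force: 0.0
time: 15.55
position: [0.4118, 0.1996, 0.0145]
tcp_rot: [[-0.988, -0.157, 0.002], [-0.157, 0.988, 0.002], [-0.003, 0.001, -1.0]]
contact_force: [-4.1, -1.8, 24.4]
finger_gap: 0.0485
grasp_force: 58.0
time: 15.85
position: [0.4109, 0.1993, 0.013]
tcp_rot: [[-0.987, -0.158, 0.001], [-0.158, 0.987, 0.001], [-0.001, 0.0, -1.0]]
contact_force: [-0.2, 0.6, -0.3]
finger_gap: 0.0856
grasp_force: 0.0
time: 16.25
position: [0.4126, 0.2001, 0.1368]
tcp_rot: [[-0.988, -0.157, 0.006], [-0.157, 0.988, 0.004], [-0.006, 0.003, -1.0]]
contact_force: [-0.2, -0.0, -0.4]
finger_gap: 0.0858
grasp_force: 0.0
t 16.25 p [0.4126 0.2001 0.1368] yaw of tool y 1.7288 gap 0.0858
1746 0.035826955148497694 ((409.96405029296875, 199.0291290283203), (23.98044776916504, 49.93535232543945), 8.989526748657227)
```

```bash
python3 -m crank '{"slide":[[0,0,0],[0,0,0],[0,0,0],[0,0,0],[0,0,0]],"yaw":[0.143,0.143,0.143,0.143,0.143],"hand":[1,1,1,1,1]}'; python3 -m crank '{"slide":[[0,0,0],[0,0,0],[0,0,0],[0,0,0],[0,0,0]],"yaw":[0.143,0.143,0.143,0.143,0.143],"hand":[1,1,1,1,1]}';  python3 -m crank '{"slide":[[0,0,0],[0,0,0]],"yaw":[0.143,0],"hand":[1,1]}'; python3 -c "
from workcell import *;import numpy as np
s=get_state();R=np.array(s['tcp_rot']);print(np.degrees(np.arctan2(R[1,1],R[0,1])),R.T@(np.array([.4099,.1993,.0])-s['position'])*1000,s['qpos'][6])"
```

```text
time: 16.8
position: [0.4102, 0.1987, 0.1315]
tcp_rot: [[-0.846, 0.533, -0.001], [0.533, 0.846, -0.001], [0.0, -0.001, -1.0]]
contact_force: [-0.6, -0.3, 0.4]
finger_gap: 0.0856
grasp_force: 0.0
time: 17.3
position: [0.4102, 0.1987, 0.1315]
tcp_rot: [[-0.289, 0.957, -0.001], [0.957, 0.289, -0.001], [-0.001, -0.001, -1.0]]
contact_force: [-0.3, -0.2, 0.3]
finger_gap: 0.0857
grasp_force: 0.0
time: 17.5
position: [0.4102, 0.1988, 0.1316]
tcp_rot: [[-0.153, 0.988, -0.001], [0.988, 0.153, -0.001], [-0.001, -0.001, -1.0]]
contact_force: [0.4, -0.2, 1.5]
finger_gap: 0.0856
grasp_force: 0.0
8.789856555046255 [ 7.27250302e-01 -7.33255149e-02  1.31558400e+02] -0.09322162519253303
```

```bash
python3 -m crank '{"slide":[[0.7,0,40],[0,0,40],[0,0,38],[0,0,1],[0,0,0]],"yaw":[0,0,0,0,0],"hand":[1,1,1,1,1]}'; python3 -m crank '{"slide":[[0,0,0],[0,0,0],[0,0,0],[0,0,0],[0,0,0]],"yaw":[0,0,0,0,0],"hand":[0,0,0,0,0]}'; python3 -m crank '{"slide":[[0,0,0],[0,0,0],[0,0,0]],"yaw":[0,0,0],"hand":[0,0,0]}'; python3 -c "
from workcell import *;import numpy as np
s=get_state();R=np.array(s['tcp_rot']);print(np.degrees(np.arctan2(R[1,1],R[0,1])),R.T@(np.array([.4099,.1993,.0])-s['position'])*1000)"; python3 -m crank '{"slide":[[0,0,-30],[0,0,-45],[0,0,-45],[0,0,0]],"yaw":[0,0,0,0],"hand":[0,0,0,0]}'
```

```text
time: 18.0
position: [0.4104, 0.199, 0.0135]
tcp_rot: [[-0.157, 0.988, -0.001], [0.988, 0.157, -0.001], [-0.001, -0.001, -1.0]]
contact_force: [-0.3, -0.3, 0.7]
finger_gap: 0.0852
grasp_force: 0.0
time: 18.5
position: [0.4107, 0.2001, 0.014]
tcp_rot: [[-0.156, 0.988, 0.0], [0.988, 0.156, 0.001], [0.001, 0.001, -1.0]]
contact_force: [-2.9, 0.1, 15.7]
finger_gap: 0.0228
grasp_force: 58.1
time: 18.8
position: [0.4107, 0.2001, 0.014]
tcp_rot: [[-0.156, 0.988, 0.0], [0.988, 0.156, 0.001], [0.001, 0.001, -1.0]]
contact_force: [-4.2, -0.7, 18.1]
finger_gap: 0.0227
grasp_force: 58.4
8.95117499242141 [-0.65191165 -0.93533664 14.03601478]
time: 19.2
position: [0.4125, 0.2008, 0.1378]
tcp_rot: [[-0.155, 0.988, 0.005], [0.988, 0.155, 0.005], [0.004, 0.006, -1.0]]
contact_force: [0.0, 1.5, -1.7]
finger_gap: 0.0225
grasp_force: 60.4
```

```bash
python3 -m crank '{"slide":[[0,0,0],[0,0,0],[0,0,0],[0,0,0],[0,0,0]],"yaw":[-0.1393,-0.1393,-0.1393,-0.1393,-0.1393],"hand":[0,0,0,0,0]}'; python3 -m crank '{"slide":[[0,0,0],[0,0,0],[0,0,0],[0,0,0],[0,0,0]],"yaw":[-0.1393,-0.1393,-0.1393,-0.1393,0],"hand":[0,0,0,0,0]}'; cat > held.py <<'E'
from look import *
look(sys.argv[1],[]); f=np.load(sys.argv[1]+".npz"); m={"mtx":f["K"],"pose":f["pose"]}; p=pts(f["d"]>0,f["d"],m)
s=get_state(); R=np.array(s["tcp_rot"]); q=(p-s["position"])@R*1000
k=(abs(q[:,0])<40)&(abs(q[:,1])<10)&(q[:,2]<0)&(q[:,2]>-32); q=q[k]; t=q[q[:,2]<np.percentile(q[:,2],30)+3]
print("face z",np.median(t[:,2]),"rect tool",cv2.minAreaRect(t[:,:2].astype(np.float32)),t.min(0),t.max(0))
W=np.array([.4722,-.1133,.1])-s["position"]; print("to spindle tool xy",(R.T@W*1000).round(1))
E
python3 held.py h1
```

```text
time: 19.7
position: [0.4102, 0.1997, 0.1331]
tcp_rot: [[-0.757, 0.654, -0.0], [0.654, 0.757, -0.0], [0.0, -0.0, -1.0]]
contact_force: [-0.2, -1.0, -0.2]
finger_gap: 0.0228
grasp_force: 60.4
time: 20.2
position: [0.4103, 0.1996, 0.1331]
tcp_rot: [[-0.987, 0.158, -0.0], [0.158, 0.987, 0.0], [0.0, -0.0, -1.0]]
contact_force: [1.1, 0.6, 0.1]
finger_gap: 0.0229
grasp_force: 60.4
t 20.2 p [0.4103 0.1996 0.1331] yaw of tool y 1.4124 gap 0.0229
face z -21.74436150873841 rect tool ((-0.07606124877929688, 0.0065441131591796875), (19.987733840942383, 50.11635208129883), 89.99633026123047) [-25.13387872  -9.98840806 -23.90881654] [ 24.98184237   9.99989313 -18.98893198]
to spindle tool xy [-112.1 -298.5   33.1]
```

View pics/h1.png

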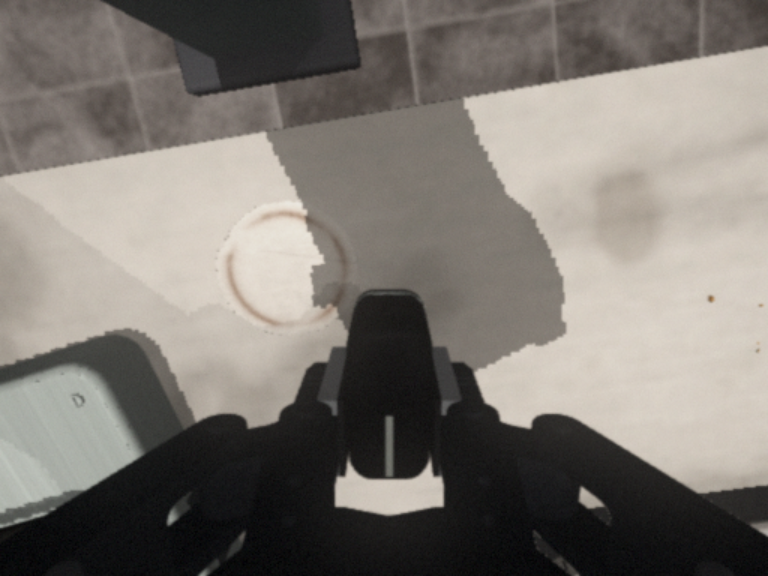

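The knob is held upright with the white line pointing away (389,445), its middle within 0.1 mm of the TCP. On to the spindle.

```bash
python3 -m crank '{"slide":[[-14,-37.3,0],[-14,-37.3,0],[-14,-37.3,0],[-14,-37.3,0]],"yaw":[0,0,0,0],"hand":[0,0,0,0]}'; python3 -m crank '{"slide":[[-14,-37.3,0],[-14,-37.3,0],[-14,-37.3,0],[-14,-37.3,0]],"yaw":[0,0,0,0],"hand":[0,0,0,0]}'; python3 -m crank '{"slide":[[0,0,10],[0,0,10],[0,0,0]],"yaw":[0,0,0],"hand":[0,0,0]}'; cat > err.py <<'E'
from h import *
s=get_state(); R=np.array(s["tcp_rot"]); print(s["time"],(R.T@(np.array([.4723,-.1132,.082])-s["position"])*1000).round(2),"yaw",np.degrees(np.arctan2(R[1,1],R[0,1])).round(2),"want 80.8; underside-tip",round(s["position"][2]*1000-14-82,1))
E
python3 err.py
```

```text
time: 20.65
position: [0.4418, 0.042, 0.1333]
tcp_rot: [[-0.986, 0.165, 0.0], [0.165, 0.986, 0.0], [-0.0, 0.0, -1.0]]
contact_force: [0.2, 0.7, 0.1]
finger_gap: 0.0227
grasp_force: 60.4
time: 21.05
position: [0.4733, -0.1143, 0.1333]
tcp_rot: [[-0.986, 0.165, 0.0], [0.165, 0.986, -0.0], [-0.0, -0.0, -1.0]]
contact_force: [1.2, 0.7, -0.4]
finger_gap: 0.0229
grasp_force: 60.4
time: 21.35
position: [0.4723, -0.1118, 0.1119]
tcp_rot: [[-0.987, 0.162, -0.002], [0.162, 0.987, 0.0], [0.002, -0.0, -1.0]]
contact_force: [-0.5, 1.0, -0.6]
finger_gap: 0.0226
grasp_force: 60.4
21.35 [-0.31 -1.34 29.93] yaw 80.69 want 80.8; underside-tip 15.9
```

```bash
python3 -m crank '{"slide":[[-0.3,-1.3,8],[0,0,0],[0,0,0]],"yaw":[0,0,0],"hand":[0,0,0]}'; python3 err.py
```

```text
time: 21.65
position: [0.4733, -0.1137, 0.1053]
tcp_rot: [[-0.987, 0.16, -0.0], [0.16, 0.987, -0.0], [0.0, -0.0, -1.0]]
contact_force: [-0.6, 0.5, -0.1]
finger_gap: 0.0227
grasp_force: 60.4
21.65 [ 1.04  0.36 23.33] yaw 80.79 want 80.8; underside-tip 9.3
```

```bash
python3 -m crank '{"slide":[[0.8,0.3,5],[0,0,0],[0,0,0]],"yaw":[0,0,0],"hand":[0,0,0]}'; python3 err.py; python3 -m crank '{"slide":[[0,0,3],[0,0,2],[0,0,2],[0,0,2]],"yaw":[0,0,0,0],"hand":[0,0,0,0]}'; python3 err.py
```

```text
time: 21.95
position: [0.4725, -0.1136, 0.1003]
tcp_rot: [[-0.987, 0.16, -0.0], [0.16, 0.987, -0.0], [0.0, -0.0, -1.0]]
contact_force: [1.1, 0.3, -0.5]
finger_gap: 0.0226
grasp_force: 60.4
21.95 [ 0.23  0.4  18.3 ] yaw 80.77 want 80.8; underside-tip 4.3
time: 22.35
position: [0.4725, -0.1137, 0.0911]
tcp_rot: [[-0.987, 0.16, -0.0], [0.16, 0.987, -0.0], [0.0, -0.0, -1.0]]
contact_force: [0.1, 0.8, -0.1]
finger_gap: 0.0228
grasp_force: 60.4
22.35 [0.29 0.48 9.12] yaw 80.77 want 80.8; underside-tip -4.9
```

```bash
python3 -m crank '{"slide":[[0,0,3],[0,0,3],[0,0,3],[0,0,3]],"yaw":[0,0,0,0],"hand":[0,0,0,0]}'; python3 err.py; python3 -m crank '{"slide":[[0,0,1.5],[0,0,1.5],[0,0,0]],"yaw":[0,0,0],"hand":[0,0,0]}'; python3 err.py
```

```text
time: 22.75
position: [0.4725, -0.1137, 0.079]
tcp_rot: [[-0.987, 0.16, -0.0], [0.16, 0.987, -0.0], [0.0, -0.0, -1.0]]
contact_force: [-0.2, -0.7, 0.4]
finger_gap: 0.0223
grasp_force: 60.4
22.75 [ 0.29  0.46 -2.97] yaw 80.77 want 80.8; underside-tip -17.0
time: 23.05
position: [0.4725, -0.1137, 0.0762]
tcp_rot: [[-0.987, 0.16, -0.0], [0.16, 0.987, -0.0], [0.0, -0.0, -1.0]]
contact_force: [-0.4, -0.3, 0.2]
finger_gap: 0.0223
grasp_force: 60.4
23.05 [ 0.31  0.49 -5.76] yaw 80.77 want 80.8; underside-tip -19.8
```

```bash
python3 -m crank '{"slide":[[0,0,1],[0,0,0],[0,0,1],[0,0,0]],"yaw":[0,0,0,0],"hand":[0,0,0,0]}'; python3 -m crank '{"slide":[[0,0,1],[0,0,1],[0,0,1],[0,0,1],[0,0,0]],"yaw":[0,0,0,0,0],"hand":[0,0,0,0,0]}'; python3 err.py
```

```text
time: 23.45
position: [0.4726, -0.1137, 0.0744]
tcp_rot: [[-0.987, 0.16, 0.0], [0.16, 0.987, -0.0], [-0.0, -0.0, -1.0]]
contact_force: [-1.3, 0.3, 4.6]
finger_gap: 0.0228
grasp_force: 61.1
time: 23.95
position: [0.4727, -0.1138, 0.0704]
tcp_rot: [[-0.987, 0.16, 0.0], [0.16, 0.987, -0.0], [-0.0, -0.0, -1.0]]
contact_force: [-1.7, 0.8, 8.1]
finger_gap: 0.0227
grasp_force: 61.5
23.95 [  0.44   0.49 -11.56] yaw 80.77 want 80.8; underside-tip -25.6
```

```bash
python3 -m crank '{"slide":[[0,0,1],[0,0,1],[0,0,0.5],[0,0,0]],"yaw":[0,0,0,0],"hand":[0,0,0,0]}'; python3 -m crank '{"slide":[[0,0,0.5],[0,0,0.5],[0,0,0],[0,0,0]],"yaw":[0,0,0,0],"hand":[0,0,0,0]}'; python3 err.py
```

```text
time: 24.35
position: [0.4731, -0.1139, 0.0691]
tcp_rot: [[-0.987, 0.161, 0.001], [0.161, 0.987, 0.001], [-0.001, 0.001, -1.0]]
contact_force: [-10.4, 1.5, 38.4]
finger_gap: 0.0224
grasp_force: 65.6
time: 24.75
position: [0.4733, -0.1139, 0.0687]
tcp_rot: [[-0.987, 0.161, 0.002], [0.161, 0.987, 0.001], [-0.002, 0.001, -1.0]]
contact_force: [-15.4, 4.7, 55.0]
finger_gap: 0.0228
grasp_force: 67.8
24.75 [  1.04   0.56 -13.3 ] yaw 80.74 want 80.8; underside-tip -27.3
```

```bash
python3 -m crank '{"slide":[[0,0,-0.7],[0,0,-0.5],[0,0,0],[0,0,0],[0,0,0]],"yaw":[0,0,0,0,0],"hand":[0,0,0,0,0]}'; python3 err.py; python3 held.py e1; python3 - <<'E'
from h import *
f=np.load("e1.npz"); m={"mtx":f["K"],"pose":f["pose"]}; p=pts(f["d"]>0,f["d"],m)
q=p[(np.hypot(p[:,0]-.473,p[:,1]+.113)<.012)&(p[:,2]<.11)]; print(np.percentile(q[:,2],[10,50,90]))
E
```

```text
time: 25.25
position: [0.473, -0.1139, 0.0692]
tcp_rot: [[-0.987, 0.161, 0.001], [0.161, 0.987, 0.001], [-0.001, 0.001, -1.0]]
contact_force: [-10.5, 2.2, 36.2]
finger_gap: 0.0223
grasp_force: 65.0
25.25 [  0.8    0.54 -12.8 ] yaw 80.76 want 80.8; underside-tip -26.8
t 25.25 p [ 0.473  -0.1139  0.0692] yaw of tool y 1.4095 gap 0.0223
face z -21.84016112454813 rect tool ((0.1612682342529297, -0.0023593902587890625), (49.86747360229492, 19.96526527404785), 0.010202091187238693) [-24.77262957  -9.98659514 -24.18921501] [ 25.09413587   9.98192522 -19.07553228]
to spindle tool xy [  0.9   0.4 -30.8]
[0.09036994 0.09115456 0.09234087]
```

View pics/e1.png

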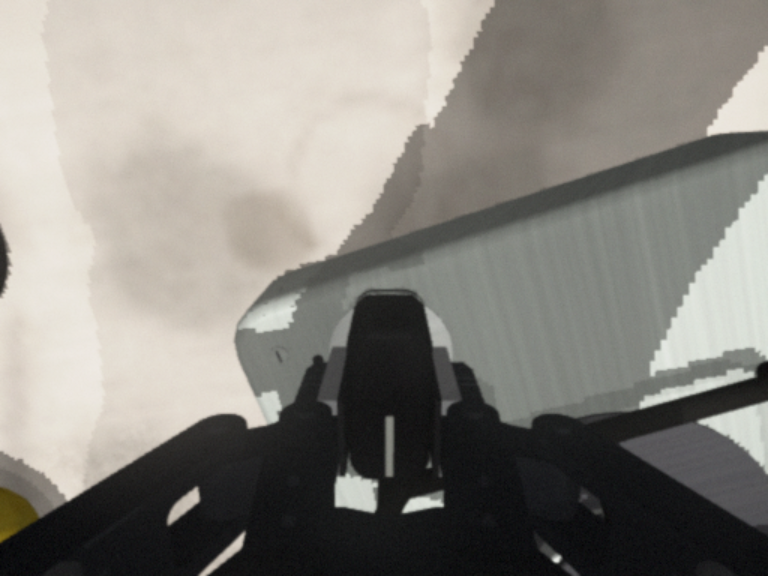

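The knob sits centred on its bezel (390,330–470), level, with its face at 91 mm against 92 mm expected when home and fully pressed. Handing in.

```bash
python3 -c "
from workcell import *;print(sign_off())"
```

```text
the job is handed in; nothing more can be done
None
```

The job is handed in at 25.3 s of the 54 s allowed: the knob was stood upright, fitted home on the spindle and pressed to its stop, still gripped at about 65 N; the judge's verdict was not shown, and I did not re-measure the bystanders at the end.

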